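# Close the cork box past its spring catch

## Robot

A 6-joint arm with a two-finger parallel gripper is mounted at the origin on a cart in front of the work surface, level with it; the furniture and walls round the work are solid. World frame = base frame: x ahead of the robot, y to its left, z up, the work surface at z = 0. Lengths are in mm, angles in rad, forces in N, time in s.
With the tool pointing down it reaches from about 275 to 1000 mm from the base axis. Payload 8.4 kg.
Tool frame: the origin (TCP) lies between the finger pads; the fingertips stand 22 mm ahead of it and the grasp point (between the pads) lies 3 mm ahead of it; z points along the fingers, y is the line along which they close (so a half turn about z gives the same grasp; the last joint's range is limited). The gripper opens to 85 mm and grips with 20 to 120 N. Pads are 22 mm wide; open, the fingers measure 114 mm over their backs; the gripper's body (76 mm by 85 mm) begins 54 mm behind the grasp point. The pads swing forward as they close: fully open they stand 13 mm farther back than shut.
Start: joints at [-1.179, 0.353, 1.633, -0, 1.155, -0.002], TCP at [239.812, -577.164, 253.281] pointing down, gripper open.
Joint ranges: [-2.63, 2.63], [-0.92, 2.1], [0.06, 2.66], [-1.3, 4.44], [0, 2.69], [-3.02, 3.02]. Speed limits (rad/s): [2.22, 2.22, 2.79, 3.14, 3.14, 3.14].

## Interface

Orientations are given as [roll, pitch, yaw] about the fixed x, y, z axes, in that order (R = Rz(yaw) Ry(pitch) Rx(roll)).
In Python, from rig import r, grab_frame gives the robot as it stands.
- The arm moves only by the shell command python3 -m inch 'ROWS' [FORCE]. ROWS is JSON, a list of rows, each a list of 7 numbers: the turn, a rotation vector about the tool's x, y, z as a fraction of full scale, then the shift along the tool's x, y, z as a fraction of full scale, then the closure, from 0 (fully open) to 1 (shut). In form: [[rx, ry, rz, dx, dy, dz, fingers], ...]. A call has 1 to 8 rows; each row shifts and turns the commanded pose from where the row before left it, along the tool's axes as they then stand; what a row does not reach is not made up. Full scale, the value 1, is 2.5 cm for a shift and pi rad for a turn. A row lasts 1/12 s, in which the tool goes at most 41.7 mm and 7.16 degrees, less where a joint would pass 70% of its speed; a pose out of reach is approached as far as the arm can. A call with a number of a shift or a turn outside -1 to 1 is refused whole. A call with a gripper value outside its range is refused whole. The fingers move at their own pace and stop on an object; FORCE is the grip in N (left out, the last holds). Time passes only in rows, so rows that do not move let the fingers close. It gives the time, the measured TCP pose, the force, the opening and the grip force at its end, in the units of the state.
- r.sense(): the state, without advancing time (a new reading comes with each control period).
- grab_frame(name): name is "scene" or "top" or "wrist"; returns a dict with "pixels" (480x640x3 uint8, red, green, blue), "z_map" (480x640 float32, mm along the optical axis (not along the pixel's ray), 0 where there is no reading), "vertical_fov" (degrees; the focal length in pixels is half the picture's height over the tangent of half this angle, whatever the lens; pixels are square), "cx", "cy" (the principal point, pixels), "dist" ([k1, k2, p1, p2, k3] as OpenCV has them; the pictures are not rectified), "cam_to_world" (4x4, takes a point from camera to world coordinates). Camera axes: x right, y down, z forward; pixel columns grow to the right and rows downward; lengths in mm; the calibration is good to about 2 mm. A picture is of the moment at which its call begins.
- r.sign_off(): hands the job in; it is judged then, once.
The state is a dict: "clock": time; "qpos": joint angles; "qvel": joint speeds; "joint_efforts": joint torques, N m; "eef_pos": TCP position; "tcp_rot": TCP orientation; "contact_force": force on the tool from outside, world axes, zero at the start; "wrist_torque": the same for the moment, N m; "opening": opening from 0.0 (shut) to 1.0 (fully open); "grasp_force": force on a finger pad.
Only numpy, scipy, OpenCV 4.12 (cv2) and the standard library are available. Lean on these libraries where they do the work, as an engineer would, in place of code of your own. Each camera call takes 0.05 s, during which the arm holds its last target. There are 200 camera calls.

## Task

The cork box's sliding lid is open. Press the long aluminium thumb bar of its spring catch right down with closed fingers and, keeping it down, push the brass tab along so that the lid slides past the pin and fully home over the corks; then let the catch spring back up so that it locks the lid. Only press and push, never take the tab between the fingers, and leave the corks in the box and the small bottle, fruit, glass and jigger where they stand.

Things in the scene. Friction and masses are not known exactly. Their poses are not given: they have to be found in the camera images.
- cork_box: Fixed wooden box, 100 x 220 mm, 46 mm high, two open bays along its y; a 64 x 150 x 24 mm plinth on its front (-x) carries the catch. Origin on the worktop, midway between the long sides (x -50 and +50 mm); the box spans y -160 to +60 mm. z up; the lid closes towards +y, over the bay with the corks (y -47 to +54 mm). Place and yaw vary.
- lid (a joint): Dark wooden lid (94 x 110 mm, top 53 mm up), in m: 0 fully closed, growing towards box -y as it opens; starts at 0.065 to 0.095 (its limit). Friction about 1.5 N. A brass lug on its front edge (30 mm along y, underside 46 mm up) strikes the pin at about 0.045 if the catch is up, and cannot be forced past it. Below 0.005 the lug is past the pin, which can then rise behind it.
- lid_tab (a point): Centre of the upright brass push tab on the lid's lug, 42 mm along box x, 8 mm along box y, 32 mm high (55 to 87 mm above the worktop). Axes as the box's. It stands across the thumb bar with 3 mm of air under it and moves with the lid; the face to push is its -y face.
- catch (a joint): Spring catch, in m: 0 is up, 0.012 pressed fully down. Pushes back with about 4 N when up and 8 N when fully down, and rises by itself when let go. Its round steel pin (10 mm thick, top 54 mm above the worktop when up, at box x -59 mm, y -25 mm) goes under the lug when the catch is pressed more than 0.008.
- thumb_bar (a point): Centre of the top face of the catch's ribbed aluminium thumb bar, 38 mm along box x and 140 mm along box y, in front (-x) of the lid's lug and directly under the push tab. The top face is 52 mm above the worktop when up, 40 mm when pressed fully down. Axes as the box's. It may be pressed anywhere along its length, and a finger may slide along it while pressing.
- cork_2_c (a point): Centre of a cork, 23 mm thick, 43 mm long, lying in the +y bay.
- cork_3_c (a point): Centre of another such cork in the same bay.
- jigger: Copper double jigger, 43 mm wide, 84 mm high; origin under its centre. Leave alone.
- lime_1: Green lime, 60 x 48 x 48 mm; origin under its centre. Leave alone.
- lemon_1: Yellow lemon, 71 x 53 x 51 mm; origin under its centre. Leave alone.
- rocks_glass_1: Rocks glass, 92 mm wide, 97 mm high; origin under its centre. Leave alone.
- bitters_1: Small bottle with a black cap, 43 mm wide, 142 mm high; origin under its centre. Leave alone.
Things that resemble listed ones, but are neither listed nor needed, are in the scene too. What is shaped like the part that bears cork_3_c but green or turquoise is not meant.

How it is judged (in metres and radians):
On the way, in this order (a step that is already met when the one before it is completed fails the run):
1. the catch is pressed down while the lid is still short of the pin (value of joint catch above 0.0085 m and value of joint lid above 0.04 m), for 0.1 s.
2. the lid slides past the pin with the catch held down (value of joint catch above 0.007 m and value of joint lid below 0.033 m), for 0.05 s.
At the end, for the whole second after the job is handed in: The lid is closed to within 6 mm and at rest, the catch has risen to within 2 mm of its top behind the lug, and the corks lie in the box (value of joint lid below 0.006 m and value of joint catch below 0.002 m and velocity of joint lid between -0.005 and 0.005 m/s and height (world z) of each of cork_2_c, cork_3_c below 0.045 m); the robot touches nothing.
It fails at once if the push tab is taken between the fingers (x of the grasp point in the frame of lid_tab between -0.023 and 0.023 m and y of the grasp point in the frame of lid_tab between -0.005 and 0.005 m and z of the grasp point in the frame of lid_tab between -0.018 and 0.016 m).
It fails at once if a cork is lifted out of the box (height (world z) of any of cork_2_c, cork_3_c above 0.05 m).
It fails at once if a bystander is moved or lifted by more than 2 cm (distance of any of jigger, lime_1, lemon_1, rocks_glass_1, bitters_1 from where it was at the start of the episode above 0.02 m).
It also fails if it takes over 35 s, if anything falls off the work surface, if the arm or the gripper's body presses on something with over 40 N, if the wrist force passes 120 N, or if a joint passes its speed limit or range.

## Working session

There is one attempt and no reset: what is moved stays moved. The work goes in short steps, Python scripts to look and compute and a shell command to move; the robot and the scene stay as the last step left them, time stands still between calls to the robot, and variables do not carry over. Pictures are saved under pics/ and viewed, at most 10 in all, crops included, and the job is handed in when it is done.

```bash
ls; mkdir -p pics; cat > h.py <<'E'
import numpy as np, cv2
from rig import r, grab_frame
def K(f):
    fl=240/np.tan(np.radians(f["vertical_fov"])/2)
    return np.array([[fl,0,f["cx"]],[0,fl,f["cy"]],[0,0,1.]])
def w(f,u,v,z=None):
    """world point from pixel by depth (median 3x3), or by intersecting plane z"""
    n=cv2.undistortPoints(np.array([[[u,v]]],float),K(f),np.array(f["dist"],float))[0,0]
    T=np.array(f["cam_to_world"]); d=np.array([n[0],n[1],1.])
    if z is None:
        p=f["z_map"][int(v)-1:int(v)+2,int(u)-1:int(u)+2]; s=np.median(p[p>0])
    else: s=(z-T[2,3])/(T[:3,:3]@d)[2]
    return T[:3,:3]@(d*s)+T[:3,3]
E
python3 - <<'E'
from h import *
import pickle
for n in("scene","top"):
    f=grab_frame(n); pickle.dump(f,open(n+".pkl","wb"))
    cv2.imwrite(f"pics/{n}.png",f["pixels"][:,:,::-1])
    print(n,f["vertical_fov"],f["cx"],f["cy"],f["dist"],np.round(f["cam_to_world"],3).tolist())
print(r.sense())
E
```

```text
pics
scene 53.14925186169884 319.7669494367976 242.80032527848658 [-0.02565157  0.          0.          0.          0.        ] [[-0.872, -0.247, 0.422, 65.003], [-0.488, 0.486, -0.725, 962.53], [-0.026, -0.838, -0.545, 675.218], [0.0, 0.0, 0.0, 1.0]]
top 54.161368921362154 316.77094326165155 239.32962880101363 [-0.06526484  0.          0.          0.          0.        ] [[0.026, -0.991, 0.127, 400.182], [-1.0, -0.028, -0.013, 189.113], [0.016, -0.127, -0.992, 909.553], [0.0, 0.0, 0.0, 1.0]]
{'clock': 0.1, 'qpos': array([-1.17936894e+00,  3.53625380e-01,  1.63406932e+00,  2.52693083e-05,
        1.15521958e+00, -2.40677398e-03]), 'qvel': array([-5.70207280e-05, -5.28941274e-04, -7.96514280e-04, -5.20509809e-04,
        1.48915217e-03,  2.02070440e-04]), 'joint_efforts': array([ 2.61143538e-05, -6.06356335e+01, -3.42817605e+01,  6.85057353e-05,
        3.91514550e-03,  3.40767849e-05]), 'eef_pos': array([ 239.67751878, -576.76921304,  252.60361932]), 'tcp_rot': array([-3.14027109e+00, -2.62857453e-05,  3.93823926e-01]), 'contact_force': array([-0.14311012,  0.48588408,  0.65833802]), 'wrist_torque': array([-0.03740643, -0.00705065, -0.02101032]), 'grasp_force': 0.0, 'opening': 1.0038319205134243}
```

View pics/top.png

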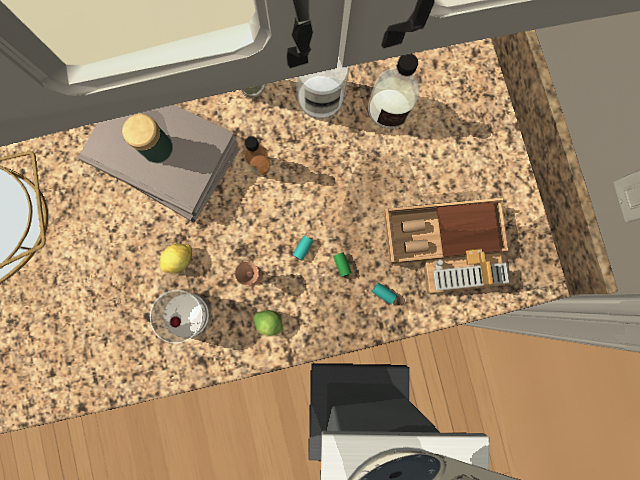

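View pics/scene.png

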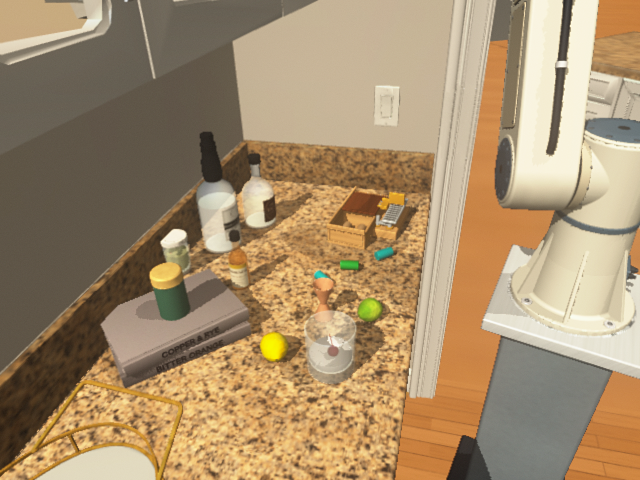

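Top view: the box is at (447,235), with its lid at (472,228), brass tab at (478,262), thumb bar at (470,277) and corks at (413,226) and (417,246). The lookalikes are the loose green and turquoise cylinders at (303,248), (342,264) and (385,294), all outside the box. The bystanders are well to the left.

```bash
python3 - <<'E'
from h import *
import pickle
f=pickle.load(open("top.pkl","rb"))
c=f["pixels"][190:305,375:525,::-1]
cv2.imwrite("pics/crop1.png",cv2.resize(c,None,fx=5,fy=5,interpolation=cv2.INTER_CUBIC))
E
```

```text
(no output)
```

View pics/crop1.png

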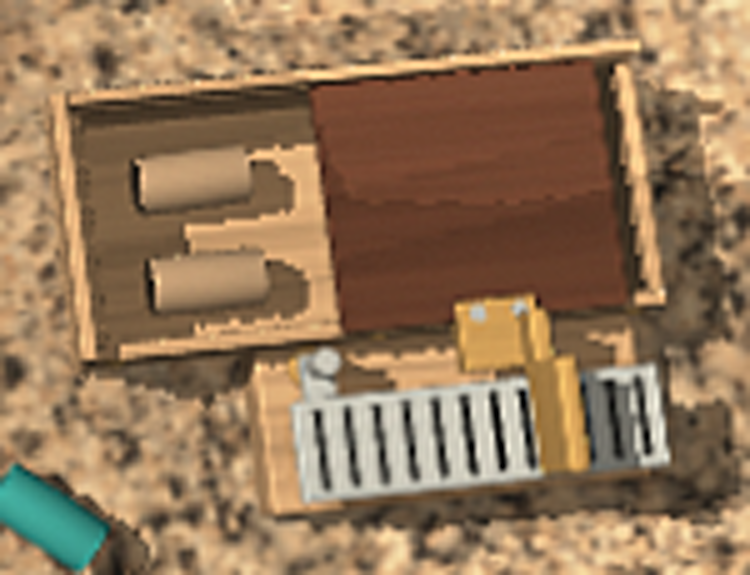

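Crop: it shows the real parts. The brass tab top edge runs about (540–575, 360)–(550–585, 470), the bar corners are (295,405), (655,365), (668,465) and (308,500), and the pin is at (326,360). Now I'll measure and fit.

```bash
python3 - <<'E'
from h import *
import pickle
f=pickle.load(open("top.pkl","rb"))
pts=[("FL",60,95,46,50,60),("NL",88,358,46,-50,60),("FR",638,45,46,50,-160),("NR",662,300,46,-50,-160),("pin",326,360,54,-59,-25),
("b1",295,405,52,None,0),("b2",308,500,52,None,0),("b3",655,365,52,None,0),("b4",668,465,52,None,0)]
A=[];B=[];bar=[]
for n,u,v,z,bx,by in pts:
    p=w(f,375+u/5-.4,190+v/5-.4,z); q=w(f,375+u/5-.4,190+v/5-.4)
    print(n,p.round(1),"depth",q.round(1))
    if bx is not None: A.append([bx,by]);B.append(p[:2])
    else: bar.append(p[:2])
A=np.array(A,float);B=np.array(B)
a=A-A.mean(0);b=B-B.mean(0)
th=np.arctan2((a[:,0]*b[:,1]-a[:,1]*b[:,0]).sum(),(a*b).sum())
R=np.array([[np.cos(th),-np.sin(th)],[np.sin(th),np.cos(th)]]);t=B.mean(0)-R@A.mean(0)
print("yaw",th,"origin",t,"res",(B-(A@R.T+t)).round(1).tolist())
np.save("box.npy",[th,*t])
print("bar in box",((np.array(bar)-t)@R).round(1).tolist(), ((np.mean(bar,0)-t)@R).round(1))
for u,v,z in [(542,360,87),(575,360,87),(552,470,87),(585,470,87),(565,415,None)]:
    p=w(f,375+u/5-.4,190+v/5-.4,z); print("tab",p.round(1),((p[:2]-t)@R).round(1))
# depth points above 70 in region
P=[]
for v in range(245,300):
  for u in range(425,520):
    if f["z_map"][v,u]>0:
      p=w(f,u,v)
      if 60<p[2]<100:P.append([*((p[:2]-t)@R),p[2]])
P=np.array(P);print(len(P),P.min(0),P.max(0),P.mean(0)); T=P[P[:,2]>83];print(len(T),T.min(0),T.max(0),T.mean(0))
E
```

```text
FL [573.1  48.3  46. ] depth [5.823e+02 4.080e+01 2.000e-01]
NL [474.3  37.1  46. ] depth [473.4  38.9  56.3]
FR [ 599.7 -174.    46. ] depth [ 597.5 -170.2   55.2]
NR [ 501.9 -180.7   46. ] depth [ 501.9 -180.8   45.9]
pin [475.2 -49.8  54. ] depth [475.3 -50.   53.2]
b1 [458.5 -38.7  52. ] depth [460.4 -46.   24.5]
b2 [423.7 -43.5  52. ] depth [423.7 -43.6  51.4]
b3 [ 476.7 -174.9   52. ] depth [ 4.813e+02 -1.968e+02  4.000e-01]
b4 [ 439.7 -179.1   52. ] depth [ 441.9 -199.9    3.4]
yaw 0.11749224883484431 origin [531.28188043 -17.76682033] res [[-0.8, 0.6], [-0.3, 1.2], [-0.0, -3.2], [1.5, 1.8], [-0.4, -0.3]]
bar in box [[-74.8, -12.3], [-109.8, -12.9], [-72.6, -149.7], [-109.9, -149.4]] [-91.8 -81.1]
tab [ 474.4 -118.7   87. ] [-68.4 -93.6]
tab [ 474.7 -130.8   87. ] [ -69.5 -105.6]
tab [ 435.3 -121.7   87. ] [-107.5  -92. ]
tab [ 435.6 -133.7   87. ] [-108.6 -103.9]
tab [ 455.1 -127.4   85.3] [ -88.5 -100. ]
272 [-108.41303213 -107.23977477   60.19439123] [-49.44031532 -98.17907228  88.5814899 ] [ -82.34707835 -101.05543294   76.19107458]
107 [-107.63128369 -107.23977477   83.70128496] [-67.85263871 -98.62393297  88.5814899 ] [ -87.50301111 -102.52291143   86.37458443]
```

```bash
python3 - <<'E'
from h import *
import pickle
f=pickle.load(open("top.pkl","rb"))
for v in (290,296,300,310,320,330,340,350):
    print("top",v,[(u,w(f,u,v).round(0).astype(int).tolist()) for u in (440,470,500,530,560,600,636) if f["z_map"][v,u]>0])
f=pickle.load(open("scene.pkl","rb"))
for v in (20,100,200,300,350,380,392):
    print("sc",v,[(u,w(f,u,v).round(0).astype(int).tolist()) for u in range(405,500,9) if f["z_map"][v,u]>0])
g=grab_frame("wrist");pickle.dump(g,open("wrist.pkl","wb"))
cv2.imwrite("pics/wrist.png",g["pixels"][:,:,::-1]);print(np.round(g["cam_to_world"],2).tolist())
E
```

```text
top 290 [(440, [423, -51, 51]), (470, [426, -125, 0]), (500, [427, -184, 1]), (530, [428, -245, 0]), (560, [430, -307, 0]), (600, [427, -321, 110]), (636, [426, -340, 177])]
top 296 [(440, [413, -65, 0]), (470, [414, -124, 0]), (500, [416, -185, -1]), (530, [417, -245, 1]), (560, [418, -307, 0]), (600, [417, -332, 92]), (636, [416, -329, 192])]
top 300 [(440, [405, -65, 0]), (470, [406, -124, 0]), (500, [408, -184, 0]), (530, [409, -245, 0]), (560, [410, -322, -28]), (600, [410, -323, 106]), (636, [410, -323, 201])]
top 310 [(440, [386, -65, -1]), (470, [387, -124, 1]), (500, [388, -184, 0]), (530, [387, -330, -180]), (560, [390, -328, -41]), (600, [392, -326, 99]), (636, [394, -324, 198])]
top 320 [(440, [367, -65, 1]), (470, [368, -124, -1]), (500, [355, -350, -406]), (530, [363, -344, -211]), (560, [368, -344, -72]), (600, [374, -340, 77]), (636, [378, -338, 178])]
top 330 [(440, [295, -320, -915]), (470, [297, -439, -917]), (500, [326, -360, -431]), (530, [338, -357, -239]), (560, [347, -352, -87]), (600, [355, -349, 61]), (636, [361, -345, 167])]
top 340 [(440, [257, -319, -911]
[... 1690 characters left out ...]
3, -919])]
sc 380 [(405, [233, 386, -3]), (414, [402, -319, -812]), (423, [371, -339, -816]), (432, [339, -352, -812]), (441, [325, -461, -916]), (450, [292, -478, -916]), (459, [259, -497, -918]), (468, [225, -512, -915]), (477, [192, -534, -919]), (486, [159, -550, -918]), (495, [98, 123, -199])]
sc 392 [(405, [224, 408, -6]), (414, [396, -321, -882]), (423, [365, -339, -884]), (432, [332, -351, -878]), (441, [306, -402, -918]), (450, [275, -423, -923]), (459, [241, -436, -918]), (468, [209, -451, -916]), (477, [177, -473, -921]), (486, [112, 110, -262]), (495, [92, 121, -239])]
[[0.38, -0.88, -0.28, 311.56], [-0.92, -0.37, -0.12, -546.66], [-0.0, 0.3, -0.95, 374.15], [0.0, 0.0, 0.0, 1.0]]
```

View pics/wrist.png

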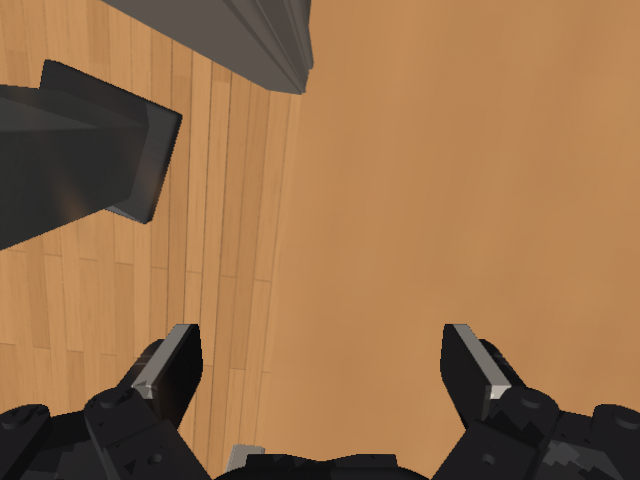

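Wall end is near x≈325–390, y≈-320…-355, so I'll go round it at small x, with the fingers closed. At the box I'll use yaw 1.69, so tool x = box +y and tool y = box +x.

```bash
python3 -m inch '[[0,0,0,0,-1,0,1],[0,0,0,0,-1,0,1],[0,0,0,0,-1,0,1],[0,0,0,0,-1,0,1],[0,0,0,0,-1,0,1],[0,0,0,0,-1,0,1],[0,0,0,0,-1,0,1],[0,0,0,0,-1,0,1]]' 60
```

```text
clock: 0.82
eef_pos: [162.5, -391.2, 253.0]
tcp_rot: [-3.141, 0.0, 0.394]
contact_force: [0.1, -0.2, 0.2]
opening: -0.003
grasp_force: 0.0
```

```bash
python3 -m inch '[[0,0,0,0,-1,0,1],[0,0,0,0,-1,0,1],[0,0,0,0.8,-0.8,0,1],[0,0,0,0.8,-0.8,0,1],[0,0,-0.0375,0,0,0,1],[0,0,-0.0375,0,0,0,1],[0,0,-0.0375,0,0,0,1],[0,0,-0.0375,0,0,0,1]]'
python3 -m inch '[[0,0,-0.0375,0,0,0,1],[0,0,-0.0375,0,0,0,1],[0,0,-0.0375,0,0,0,1],[0,0,-0.0375,0,0,0,1],[0,0,-0.0375,0,0,0,1],[0,0,-0.0375,0,0,0,1],[0,0,-0.0375,0,0,0,1],[0,0,0,0,0,0,1]]'; cat > tgt.py <<'E'
from h import *
import sys
from scipy.spatial.transform import Rotation as Ro
th,tx,ty=np.load("box.npy"); s=r.sense()
R=np.array([[np.cos(th),-np.sin(th)],[np.sin(th),np.cos(th)]])
bx,by,z=map(float,sys.argv[1:4])
T=Ro.from_euler("xyz",s["tcp_rot"]).as_matrix()
g=np.r_[R@[bx,by]+[tx,ty],z]
print("now box",(R.T@(s["eef_pos"][:2]-[tx,ty])).round(1),s["eef_pos"][2].round(1),"goal",g.round(1),"shift tool mm",(T.T@(g-s["eef_pos"])).round(1),"yaw err",round(th+np.pi/2-s["tcp_rot"][2],4),"F",s["contact_force"].round(1))
E
python3 tgt.py -92 -130 150
```

```text
clock: 1.48
eef_pos: [165.5, -293.7, 253.3]
tcp_rot: [3.141, 0.0, 0.871]
contact_force: [-0.6, -0.2, 0.2]
opening: 0.002
grasp_force: 0.0
clock: 2.15
eef_pos: [165.4, -293.9, 253.2]
tcp_rot: [-3.142, -0.0, 1.695]
contact_force: [-0.3, -0.1, -0.3]
opening: -0.002
grasp_force: 0.0
now box [-395.7 -231.3] 253.2 goal [ 455.2 -157.7  150. ] shift tool mm [ 99.2 304.4 103.2] yaw err -0.0068 F [-0.3 -0.1 -0.3]
```

```bash
python3 -m inch '[[0,0,0.0022,1,0.5,0,1],[0,0,0,1,0.5,0,1],[0,0,0,1,0.5,0,1],[0,0,0,0.97,0.5,0,1],[0,0,0,0,1,0,1],[0,0,0,0,1,0,1],[0,0,0,0,1,0,1],[0,0,0,0,1,0,1]]'
python3 -m inch '[[0,0,0,0,0.88,0.5,1],[0,0,0,0,0.88,0.6,1],[0,0,0,0,0.88,0.6,1],[0,0,0,0,0.88,0.6,1],[0,0,0,0,0.88,0.6,1],[0,0,0,0,0.88,0.6,1],[0,0,0,0,0.88,0.6,1],[0,0,0,0,0,0,1]]'
python3 tgt.py -92 -130 150; python3 - <<'E'
from h import *
import pickle
g=grab_frame("wrist");pickle.dump(g,open("w2.pkl","wb"))
cv2.imwrite("pics/w2.png",g["pixels"][:,:,::-1])
E
```

```text
clock: 2.82
eef_pos: [304.5, -178.0, 253.4]
tcp_rot: [3.141, 0.0, 1.679]
contact_force: [0.0, -0.3, -0.4]
opening: -0.001
grasp_force: 0.0
clock: 3.48
eef_pos: [458.7, -160.8, 148.4]
tcp_rot: [-3.141, -0.001, 1.679]
contact_force: [0.1, 0.5, -0.7]
opening: 0.003
grasp_force: 0.0
now box [ -88.8 -133.6] 148.4 goal [ 455.2 -157.7  150. ] shift tool mm [ 3.5 -3.2 -1.6] yaw err 0.0089 F [ 0.1  0.5 -0.7]
```

View pics/w2.png

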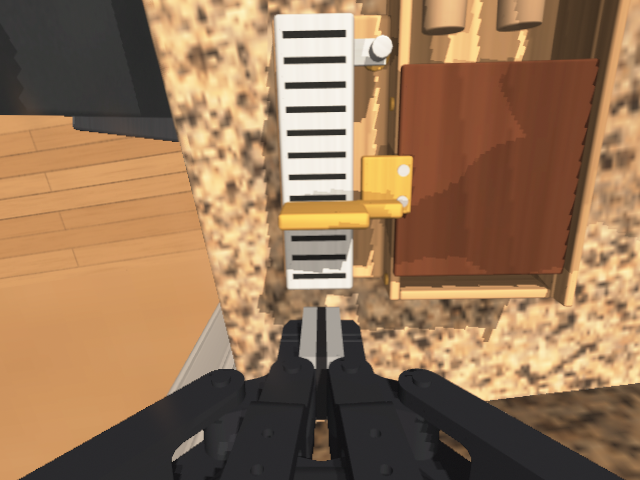

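Wrist view: fingertips end at about (322,308). The bar spans (276,14)–(353,288), the tab top runs (280,202)–(405,228) and its -y face is at row ≈228. Next I'll remeasure these.

```bash
python3 - <<'E'
from h import *
import pickle
f=pickle.load(open("w2.pkl","rb")); th,tx,ty=np.load("box.npy")
c,s=np.cos(th),np.sin(th);R=np.array([[c,-s],[s,c]])
for n,u,v,z in [("bar",276,14,52),("bar",353,14,52),("bar",288,289,52),("bar",352,288,52),("pin",381,47,54),("tab-y",282,227,87),("tab-y",366,226,87),("tab+y",281,206,87),("lid+y",403,66,53),("lid+y",596,60,53),("lid-y",396,275,53),("tabtop",320,215,None),("boxNR",395,292,46)]:
    p=w(f,u,v,z);print(n,p.round(1),(R.T@(p[:2]-[tx,ty])).round(1))
P=[]
for v in range(190,240):
  for u in range(275,375):
    if f["z_map"][v,u]>0:
      p=w(f,u,v)
      if 80<p[2]<95:P.append([*(R.T@(p[:2]-[tx,ty])),p[2]])
P=np.array(P);print(len(P),np.percentile(P,[2,50,98],axis=0).round(1))
b=cv2.inRange(f["pixels"],(0,0,0),(255,255,255))
E
```

```text
bar [425.1 -39.9  52. ] [-108.    -9.5]
bar [460.9 -35.9  52. ] [-72.1  -9.8]
bar [ 442.3 -178.    52. ] [-107.1 -148.7]
bar [ 478.7 -173.4   52. ] [ -70.4 -148.4]
pin [475.8 -48.5  54. ] [-58.7 -24.1]
tab-y [ 438.4 -132.5   87. ] [-105.7 -103. ]
tab-y [ 476.6 -127.8   87. ] [ -67.2 -102.9]
tab+y [ 437.2 -122.8   87. ] [-105.8  -93.3]
lid+y [487.8 -55.4  53. ] [-47.6 -32.3]
lid+y [578.3 -43.7  53. ] [ 43.7 -31.3]
lid-y [ 502.2 -162.4   53. ] [ -45.8 -140.3]
tabtop [ 455.1 -124.9   87.3] [-88.2 -97.5]
boxNR [ 505.  -175.6   46. ] [ -44.6 -153.7]
1786 [[-106.4 -104.4   80.8]
 [ -86.4  -99.7   87.7]
 [ -66.4  -96.7   88.5]]
```

```bash
python3 -m inch '[[0,0,-0.0028,0.26,-0.03,0,1],[0,0,0,0,0,0.7,1],[0,0,0,0,0,0.7,1],[0,0,0,0,0,0.7,1],[0,0,0,0,0,0.6,1],[0,0,0,0,0,0,1],[0,0,0,0,0,0,1]]'
python3 tgt.py -89.5 -127 63
```

```text
clock: 4.12
eef_pos: [453.8, -154.7, 83.7]
tcp_rot: [-3.141, -0.0, 1.69]
contact_force: [1.2, 0.2, 0.1]
opening: 0.004
grasp_force: 0.0
now box [ -93.  -126.9] 83.7 goal [ 457.3 -154.4   63. ] shift tool mm [-0.1  3.5 20.7] yaw err -0.002 F [1.2 0.2 0.1]
```

```bash
python3 -m inch '[[0,0,0,0,0.14,0.2,1],[0,0,0,0,0,0.2,1],[0,0,0,0,0,0.08,1],[0,0,0,0,0,0,1]]'
python3 -m inch '[[0,0,0,0,0,0.12,1],[0,0,0,0,0,0,1]]'
```

```text
clock: 4.45
eef_pos: [459.5, -154.9, 71.8]
tcp_rot: [3.139, 0.001, 1.691]
contact_force: [2.7, 0.5, 3.9]
opening: -0.0
grasp_force: 2.0
clock: 4.62
eef_pos: [459.4, -154.9, 68.7]
tcp_rot: [3.139, 0.001, 1.691]
contact_force: [2.8, -0.3, 5.3]
opening: 0.002
grasp_force: 2.6
```

```bash
python3 -m inch '[[0,0,0,0,0,0.14,1],[0,0,0,0,0,0.12,1],[0,0,0,0,0,0,1],[0,0,0,0,0,0,1]]'
python3 tgt.py -89.5 -127 61.5
```

```text
clock: 4.95
eef_pos: [459.4, -154.9, 62.4]
tcp_rot: [3.14, 0.001, 1.691]
contact_force: [3.1, -0.5, 7.4]
opening: 0.0
grasp_force: 3.7
now box [ -87.5 -127.8] 62.4 goal [ 457.3 -154.4   61.5] shift tool mm [ 0.8 -2.   0.9] yaw err -0.0032 F [ 3.1 -0.5  7.4]
```

```bash
python3 -m inch '[[0,0,0,0,0,0.05,1],[0,0,0,0,0,0,1],[0,0,0,0.2,0,0,1],[0,0,0,0.2,0,0,1],[0,0,0,0.2,0,0,1],[0,0,0,0.2,0,0,1],[0,0,0,0,0,0,1]]'
python3 tgt.py -89.5 -127 61.5
```

```text
clock: 5.53
eef_pos: [457.6, -135.5, 61.8]
tcp_rot: [3.138, 0.003, 1.692]
contact_force: [0.6, -4.6, 11.7]
opening: -0.003
grasp_force: 5.9
now box [ -87.  -108.3] 61.8 goal [ 457.3 -154.4   61.5] shift tool mm [-18.7  -2.6   0.4] yaw err -0.0041 F [ 0.6 -4.6 11.7]
```

```bash
python3 -m inch '[[0,0,0,0.2,0,0,1],[0,0,0,0.2,0,0,1],[0,0,0,0.2,0,0,1],[0,0,0,0.2,0,0,1],[0,0,0,0.2,0,0,1],[0,0,0,0.2,0,0,1],[0,0,0,0.2,0,0,1],[0,0,0,0,0,0,1]]'
python3 tgt.py -89.5 -127 61.5
```

```text
clock: 6.2
eef_pos: [453.4, -100.8, 61.9]
tcp_rot: [3.138, 0.003, 1.693]
contact_force: [0.8, -6.1, 13.2]
opening: -0.001
grasp_force: 6.6
now box [-87.  -73.3] 61.9 goal [ 457.3 -154.4   61.5] shift tool mm [-53.7  -2.7   0.5] yaw err -0.0042 F [ 0.8 -6.1 13.2]
```

```bash
python3 -m inch '[[0,0,0,0.2,0,0,1],[0,0,0,0.2,0,0,1],[0,0,0,0.2,0,0,1],[0,0,0,0.2,0,0,1],[0,0,0,0.2,0,0,1],[0,0,0,0.2,0,0,1],[0,0,0,0.2,0,0,1],[0,0,0,0,0,0,1]]'
python3 tgt.py -89.5 -127 61.5
```

```text
clock: 6.87
eef_pos: [449.2, -65.9, 61.9]
tcp_rot: [3.138, 0.002, 1.693]
contact_force: [1.7, -6.5, 14.3]
opening: 0.002
grasp_force: 7.3
now box [-87.1 -38.2] 61.9 goal [ 457.3 -154.4   61.5] shift tool mm [-88.8  -2.8   0.6] yaw err -0.0043 F [ 1.7 -6.5 14.3]
```

Past the pin. The lid should have about 10–15 mm left, so I'll go on in small steps until it stops.

```bash
python3 -m inch '[[0,0,0,0.12,0,0,1],[0,0,0,0.12,0,0,1],[0,0,0,0.12,0,0,1],[0,0,0,0,0,0,1]]'
python3 tgt.py -89.5 -127 61.5;python3 - <<'E'
from h import *
f=grab_frame("top"); 
cv2.imwrite("pics/t2.png",cv2.resize(f["pixels"][170:310,360:530,::-1],None,fx=4,fy=4,interpolation=cv2.INTER_CUBIC))
E
```

```text
clock: 7.2
eef_pos: [448.2, -57.3, 61.9]
tcp_rot: [3.138, 0.002, 1.693]
contact_force: [1.1, -8.7, 15.2]
opening: -0.0
grasp_force: 7.5
now box [-87.1 -29.5] 61.9 goal [ 457.3 -154.4   61.5] shift tool mm [-97.5  -2.8   0.6] yaw err -0.0044 F [ 1.1 -8.7 15.2]
```

View pics/t2.png

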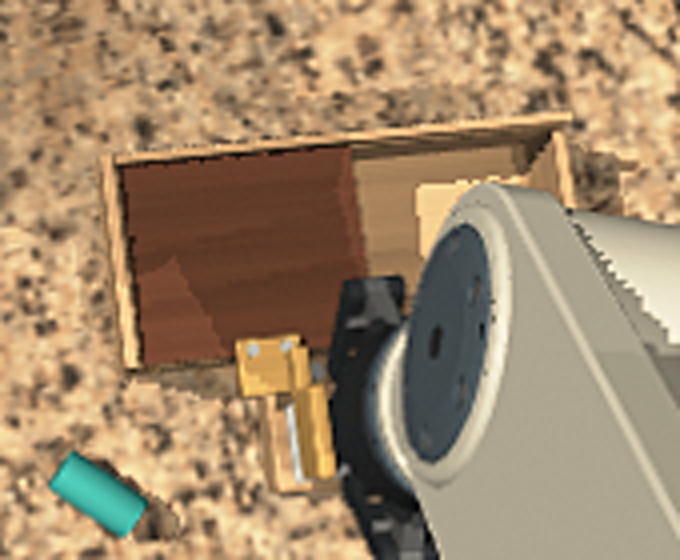

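Lid now covers the whole cork bay, its edge against the left end wall at (125–135, 165–365), and the pin is visible behind the lug at (318,370). A 2 mm further nudge will confirm the stop.

```bash
python3 -m inch '[[0,0,0,0.08,0,0,1],[0,0,0,0,0,0,1],[0,0,0,0,0,0,1]]'; python3 -m inch '[[0,0,0,0.08,0,0,1],[0,0,0,0,0,0,1],[0,0,0,0,0,0,1]]'
```

```text
clock: 7.5
eef_pos: [448.0, -55.7, 61.9]
tcp_rot: [3.138, 0.003, 1.693]
contact_force: [1.1, -12.1, 14.7]
opening: 0.0
grasp_force: 7.2
clock: 7.75
eef_pos: [448.1, -55.2, 61.9]
tcp_rot: [3.138, 0.005, 1.694]
contact_force: [0.7, -28.6, 14.3]
opening: 0.005
grasp_force: 5.8
```

Hard stop reached at 28 N. I'll back off the tab, then lift.

```bash
python3 -m inch '[[0,0,0,-0.15,0,0,1],[0,0,0,-0.15,0,0,1],[0,0,0,0,0,0,1],[0,0,0,0,0,-0.3,1],[0,0,0,0,0,-0.6,1],[0,0,0,0,0,-1,1],[0,0,0,0,0,-1,1],[0,0,0,0,0,-1,1]]'
python3 -m inch '[[0,0,0,0,-1,-1,1],[0,0,0,-1,-1,0,1],[0,0,0,-1,-1,0,1],[0,0,0,-1,-1,0,1],[0,0,0,0,-1,0,1],[0,0,0,0,-1,0,1],[0,0,0,0,-1,0,1],[0,0,0,0,0,0,1]]'
python3 - <<'E'
from h import *
import pickle
print(r.sense()["contact_force"])
f=grab_frame("top");pickle.dump(f,open("t3.pkl","wb"))
cv2.imwrite("pics/t3.png",cv2.resize(f["pixels"][170:310,360:530,::-1],None,fx=4,fy=4,interpolation=cv2.INTER_CUBIC))
E
```

```text
clock: 8.42
eef_pos: [445.5, -59.6, 158.7]
tcp_rot: [-3.139, -0.001, 1.692]
contact_force: [-0.1, -0.3, -0.2]
opening: -0.004
grasp_force: 0.0
clock: 9.08
eef_pos: [276.9, -154.2, 182.0]
tcp_rot: [-3.137, -0.003, 1.69]
contact_force: [-0.6, -0.9, -0.8]
opening: 0.002
grasp_force: 0.0
[-0.61537015 -0.91455783 -0.75303084]
```

View pics/t3.png

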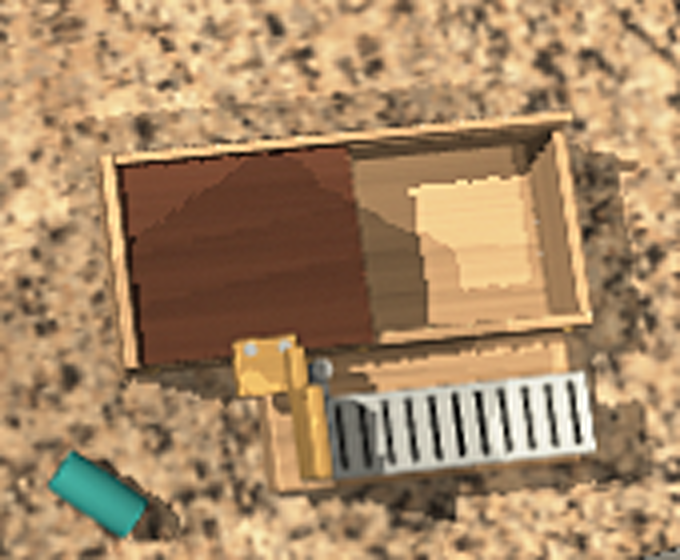

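The lid is home and the pin shows behind the lug at (321,370). A depth check of the bar and pin heights comes next.

```bash
python3 - <<'E'
from h import *
import pickle
f=pickle.load(open("t3.pkl","rb"))
for n,u,v in [("pin",321,368),("bar",425,420),("bar",510,415),("bar",560,410),("bar",470,425)]:
    print(n,w(f,360+u/4,170+v/4).round(1))
E
```

```text
pin [474.5 -50.6  54.3]
bar [451.8 -99.4  53.1]
bar [ 455.1 -140.    52.1]
bar [ 458.  -163.7   52.3]
bar [ 450.1 -121.3   51.1]
```

Pin top is at 54 mm and the bar at 52 mm, so the catch is fully up and locked.

```bash
python3 -c "
from rig import r
print(r.sign_off())"
```

```text
the job is handed in; nothing more can be done
None
```

I handed in the job with the lid fully home over the corks and the catch sprung back up behind the lug (pin top measured at 54 mm, bar at 52 mm). The tab was only pushed, the corks were not disturbed and no bystander was touched, but sign-off returned no verdict.

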